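# Shim the rocking bench thermometer

### The job

The bench thermometer rocks because one of its four rubber feet is missing. Without picking anything up, slide the loose grey wedge across the table and push it, thin end first, under the bare stub at that corner until it just takes up the gap and the case sits steady and level; do not jack the case up or shove it along. Then press down on top of the case right above that corner to check that it no longer rocks, let go, and leave the flat block, the brass collar and the standing cylinder, jar and cup where they are.

Things in the scene. Friction and masses are not known exactly. Their poses are not given: they have to be found in the camera images.
- readout: bench thermometer, white case 180 (x) x 230 (y) mm, underside 14 and top 90 mm above the table, about 2 kg, loose. Origin: centre of its footprint at table level; +x out of the dark display face (away from the robot), +y to the robot's left. 24 mm rubber feet at (-65,-90), (-65,+90), (+65,-90) mm; none at (+65,+90), where it rocks. Carrying handle round its -x side, 124 mm from the origin
- stub: bare steel disc, 22 mm diameter, at (+65,+90) mm in the thermometer's frame, where the rubber foot is missing. Origin: centre of its flat lower face, which hangs 8.5 mm above the table; its axes are the thermometer's. Its rim lies 14 mm inside the case's +y side; the wedge goes in from that side, moving along the thermometer's -y
- corner_top (a point): point on the flat top of the case right above the stub, 90 mm above the table: the place to press. About 5 N is enough; over 6 N would rock an unshimmed case
- wedge: solid grey plastic wedge, 40 wide (x), 105 long (y), 70 g. Origin: centre of its underside. 2 mm high at the -y end, sloping up to 21 mm at the +y end (8.5 mm at 36 mm from the thin end); upright end and sides. Starts at the case's +y side, thin end roughly facing it, about 55 mm to either side of the stub's line
- wedge_back (a point): middle of the wedge's upright thick end face, 10 mm above the table: where to push. The wedge slides with under 1 N; once it takes up the gap the push rises to 2 to 9 N, and further pushing lifts the case 1.8 mm per 10 mm. It stays put when released
- block: a plain flat aluminium block, 36 x 80 x 16 mm, lying beside the wedge; not to be used. Origin: centre of its underside
- collar: a brass collar, 40 mm diameter, 25 mm high, standing on the table; not to be used. Origin: centre of its underside
- insert: a bare aluminium cylinder, 36 mm diameter, 60 mm high, standing upright; not to be used. Origin: centre of its underside
- jar: a capped jar, 56 mm diameter, 75 mm high; not to be used. Origin: centre of its underside
- beaker: a white ceramic cup, 64 mm diameter, 80 mm high; not to be used. Origin: centre of its underside
Mind the look-alikes: they are no part of the job. What is shaped like the wedge but blue is not meant.

How it is judged (in metres and radians):
On the way, in this order (a step that is already met when the one before it is completed fails the run):
1. the wedge lies under the bare stub and carries some of its weight, the case level (contact force between stub and wedge above 0.4 N and angle between readout's own z axis and vertical below 0.013 rad), for 0.2 s.
2. the fingers press down on top of the case above that corner and it does not rock (all of step 1 and contact force between the fingers and readout above 2 N and horizontal distance between the grasp point and corner_top below 0.06 m and z of the grasp point in the frame of readout above 0.085 m), for 0.1 s.
At the end, for the whole second after the job is handed in: The stub bears on the wedge with more than 0.4 N, the thermometer is level within 0.013 rad (a foot lifted some 2.7 mm at most) and within 20 mm of where it stood, the wedge lies flat on the table, and both are at rest (all of step 1 and height (world z) of wedge below 0.005 m and angle between wedge's own z axis and vertical below 0.06 rad and linear speed of each of readout, wedge below 0.01 m/s and distance of readout from where it was at the start of the episode below 0.02 m); the robot touches nothing.
It fails at once if the wedge is lifted or tipped up (height (world z) of wedge above 0.015 m or angle between wedge's own z axis and vertical above 0.35 rad).
It fails at once if the thermometer is lifted or tipped (angle between readout's own z axis and vertical above 0.07 rad or height (world z) of readout above 0.012 m).
It fails at once if the thermometer is shoved more than 30 mm (distance of readout from where it was at the start of the episode above 0.03 m).
It fails at once if another thing is moved more than 30 mm (distance of any of block, collar, insert, jar, beaker from where it was at the start of the episode above 0.03 m).
It also fails if it takes over 64 s, if anything falls off the work surface, if the arm or the gripper's body presses on something with over 40 N, if the wrist force passes 120 N, or if a joint passes its speed limit or range.

### The arm

A 6-joint arm with a two-finger parallel gripper is mounted at the origin on the work surface. World frame = base frame: x ahead of the robot, y to its left, z up, the work surface at z = 0. Lengths are in mm, angles in rad, forces in N, time in s.
With the tool pointing down it reaches from about 350 to 925 mm from the base axis. Payload 6.4 kg.
Tool frame: the origin (TCP) lies midway between the tips of the shut fingers; the grasp point (between the pads) lies 19 mm behind it; z points along the fingers, y is the line along which they close (so a half turn about z gives the same grasp; the last joint's range is limited). The gripper opens to 94 mm and grips with 3 to 60 N. Pads are 16 mm wide; open, the fingers measure 119 mm over their backs; the gripper's body (75 mm by 177 mm) begins 78 mm behind the grasp point.
Start: joints at [-1.332, 0.245, 1.558, -0, 1.339, -0.174], TCP at [260.77, -595.41, 205.455] pointing down, gripper open.
Joint ranges: [-3.13, 3.13], [-1.02, 2.26], [0.13, 2.54], [-0.95, 4.09], [0.21, 2.88], [-2.74, 2.74]. Speed limits (rad/s): [2.57, 2.57, 3.14, 3.14, 3.14, 3.14].

### API

Orientations are given as a unit quaternion [x, y, z, w].
In Python, from workcell import readout, cams, finish_job, nets gives the robot as it stands.
- The arm moves only by the shell command python3 -m crank 'ROWS' [FORCE]. ROWS is JSON, a list of rows, each an object with "travel": the shift along the tool's x, y, z in m, a list of three; "turn": the turn, a rotation vector about the tool's x, y, z in rad, a list of three; "gripper": the finger opening in m, from 0 to 0.094. A call has 1 to 12 rows; each row shifts and turns the commanded pose from where the row before left it, along the tool's axes as they then stand; what a row does not reach is not made up. A row lasts 1/8 s, in which the tool goes at most 62.5 mm and 10.7 degrees, less where a joint would pass 70% of its speed; a pose out of reach is approached as far as the arm can. A call is refused whole if a number of a shift passes 0.0625 or a number of a turn 0.188, either way. A call with a gripper value outside its range is refused whole. The fingers move at their own pace and stop on an object; FORCE is the grip in N (left out, the last holds). Time passes only in rows, so rows that do not move let the fingers close. It gives the time, the measured TCP pose, the force, the opening and the grip force at its end, in the units of the state.
- readout.read_state(): the state, without advancing time (a new reading comes with each control period).
- cams.grab_frame(name): name is "scene" or "top" or "wrist"; returns the picture (384x512x3 uint8, blue, green, red); there is no depth.
- cams.calibration(name): a dict with "fx", "fy", "cx", "cy" (pixels), "k1" (the pictures are not rectified: a ray, as slopes to the right and down, at radius r is drawn at 1 + k1 r^2 times it, then the intrinsics apply), "extrinsics" (4x4, takes a point from camera to world coordinates); the wrist camera has in their place "mount" (4x4, takes a point from camera to tool coordinates, whose origin is the TCP and whose axes are the flange's). Camera axes: x right, y up, looking along -z (the intrinsics and any distortion apply to the point x, -y, -z); pixel columns grow to the right and rows downward; lengths in mm; the calibration is good to about 2 mm. A picture is of the moment at which its call begins: read the wrist's pose just before it. calibration takes no time and is no camera call.
- finish_job(): hands the job in; it is judged then, once.
Trained networks look in the newest picture that a camera, given by its name, has taken for a name from the list of things; names that differ only in an ending like _2 or _b are one class to them, and where a whole thing is asked for, a point or a joint stands for the part that bears it (a point fixed in the world has none). Each returns a list of dicts, best first, with "conf" (0 to 1); they miss things now and then, are a little off and sometimes report something else, mostly with a low value. They report only what shows in the picture. A call takes as long as a camera call. They do not tell look-alikes from the thing itself.
- nets.cut_out(camera, name): "mask" (384x512 bool, what is visible of it) and "location" ([column, row] in pixels, amid what is visible of it).
The state is a dict: "time": time; "joint_pos": joint angles; "joint_vel": joint speeds; "effort": joint torques, N m; "position": TCP position; "eef_rot": TCP orientation; "force": force on the tool from outside, world axes, zero at the start; "ft_torque": the same for the moment, N m; "finger_gap": finger opening in mm; "gripper_force": force on a finger pad.
Only numpy, scipy, OpenCV 4.12 (cv2) and the standard library are available. Lean on these libraries where they do the work, as an engineer would, in place of code of your own. Each camera call takes 0.05 s, during which the arm holds its last target. There are 200 camera calls.

## Working session

There is one attempt and no reset: what is moved stays moved. The work goes in short steps, Python scripts to look and compute and a shell command to move; the robot and the scene stay as the last step left them, time stands still between calls to the robot, and variables do not carry over. Pictures are saved under pics/ and viewed, at most 10 in all, crops included, and the job is handed in when it is done.

```bash
mkdir -p pics; ls; cat > h.py <<'E'
import numpy as np,cv2
from workcell import readout,cams,finish_job,nets
from scipy.spatial.transform import Rotation as R
def camT(name,st=None):
    c=cams.calibration(name)
    if 'extrinsics' in c: return c,np.array(c['extrinsics'])
    st=st or readout.read_state()
    T=np.eye(4);T[:3,:3]=R.from_quat(st['eef_rot']).as_matrix();T[:3,3]=st['position']
    return c,T@np.array(c['mount'])
def topt(name,px,z=0,st=None):
    c,T=camT(name,st)
    K=np.array([[c['fx'],0,c['cx']],[0,c['fy'],c['cy']],[0,0,1]],float)
    u=cv2.undistortPoints(np.array(px,float).reshape(-1,1,2),K,np.array([c['k1'],0,0,0],float)).reshape(-1,2)
    d=np.c_[u[:,0],-u[:,1],-np.ones(len(u))]@T[:3,:3].T
    return T[:3,3]+d*((z-T[2,3])/d[:,2])[:,None]
def proj(name,P,st=None):
    c,T=camT(name,st)
    p=(np.array(P,float).reshape(-1,3)-T[:3,3])@T[:3,:3]
    s=np.c_[p[:,0]/-p[:,2],-p[:,1]/-p[:,2]];r=(s**2).sum(1,keepdims=True);s=s*(1+c['k1']*r)
    return s*[c['fx'],c['fy']]+[c['cx'],c['cy']]
E
python3 - <<'E'
from h import *
s=readout.read_state();print(s['position'],s['eef_rot'],s['time'],s['force'])
ims=[]
for n in ('top','scene'):
    im=cams.grab_frame(n);cv2.imwrite(f'pics/{n}0.png',cv2.resize(im,(800,600)))
    for k in ['readout','wedge','block','collar','insert','jar','beaker']:
        for d in nets.cut_out(n,k)[:3]:
            m=d['mask'].astype(np.uint8);
            r=cv2.minAreaRect(cv2.findNonZero(m)) if m.any() else None
            print(n,k,round(d['conf'],2),np.round(d['location']),np.round(topt(n,[d['location']])[0]),r)
print(cams.calibration('top'))
E
```

```text
pics
[ 260.60222148 -594.82882606  204.38356663] [ 9.78777497e-01  2.04923742e-01 -3.08686043e-05 -9.33078598e-04] 0.0 [0.4408765  0.26542423 1.22208576]
top readout 0.85 [416. 238.] [ 496. -240.    0.] ((409.5860595703125, 242.0532684326172), (121.77058410644531, 108.09969329833984), 5.19442892074585)
top wedge 0.95 [316. 171.] [654. -21.   0.] ((313.9000244140625, 172.3000030517578), (45.53679656982422, 18.34120750427246), 18.43494987487793)
top wedge 0.73 [136. 185.] [632. 390.   0.] ((132.50001525878906, 187.50001525878906), (33.941123962402344, 29.698484420776367), 45.0)
top wedge 0.71 [276. 104.] [816.  65.   0.] ((278.5575256347656, 106.36283874511719), (43.4613037109375, 18.249984741210938), 41.18592834472656)
top block 0.62 [307. 221.] [539.   4.   0.] ((305.13177490234375, 221.7052459716797), (35.97124099731445, 16.187055587768555), 2.290609836578369)
top collar 0.79 [304. 272.] [425.  14.   0.] ((309.5, 269.5), (17.0, 17.0), 90.0)
top insert 0.67 [126. 225.] [541. 411.   0.] ((127.5, 224.5), (15.0, 21.0), 90.0)
top jar 0.89 [135. 261.] [461. 392.   0.] ((135.0, 262.0), (24
[... 802 characters left out ...]
. 132.] [422. 396.   0.] ((336.0, 133.0), (30.0, 20.0), 90.0)
scene beaker 0.76 [362. 173.] [581. 409.   0.] ((360.2673034667969, 174.54312133789062), (24.554306030273438, 35.45274353027344), 23.198591232299805)
{'fx': 486.92395560823087, 'fy': 486.92395560823087, 'cx': 259.66102464269784, 'cy': 190.49944481780054, 'k1': 0.011925526383870459, 'extrinsics': array([[-2.74111203e-02,  9.90034212e-01, -1.38133595e-01,
         4.58949225e+02],
       [-9.99552580e-01, -2.54915581e-02,  1.56467473e-02,
         1.26777670e+02],
       [ 1.19695745e-02,  1.38500686e-01,  9.90290003e-01,
         1.10010639e+03],
       [ 0.00000000e+00,  0.00000000e+00,  0.00000000e+00,
         1.00000000e+00]])}
```

View pics/top0.png

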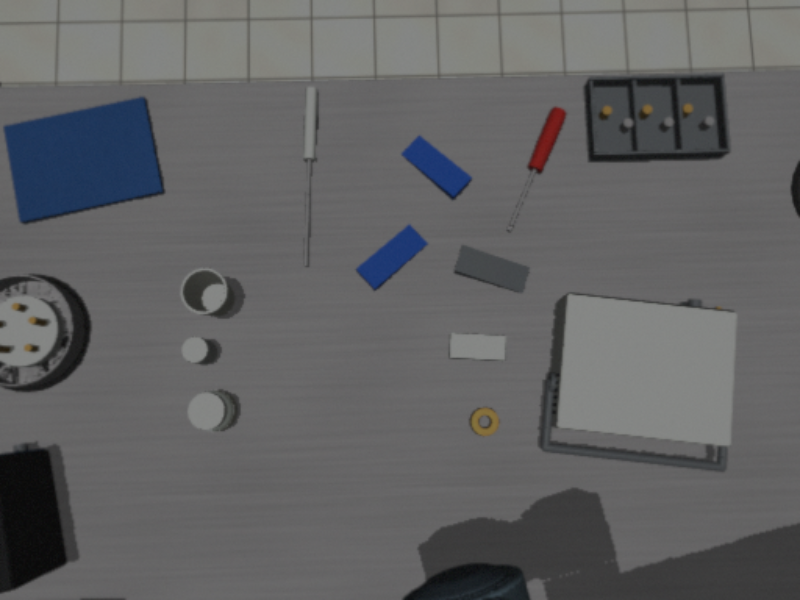

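View pics/scene0.png

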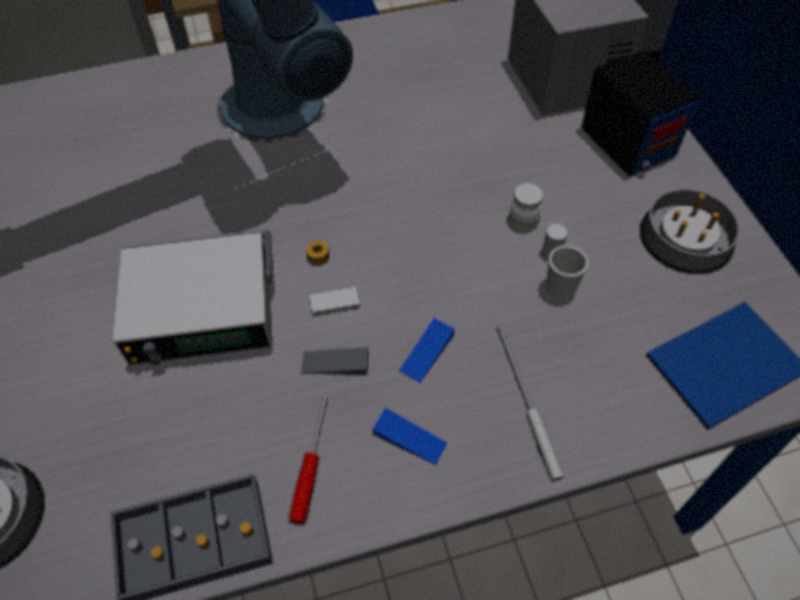

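The top view shows the grey wedge at about (492,268) in the 800-pixel picture, with blue look-alikes at (437,167) and (392,257). The block is at (478,347) and the case centre at (648,370). Only the grey one fits the description. I'll confirm with a crop and fit the poses.

```bash
cat > fit.py <<'E'
from h import *
from scipy.optimize import least_squares
def quad(mask):
    c=max(cv2.findContours(mask,cv2.RETR_EXTERNAL,cv2.CHAIN_APPROX_NONE)[0],key=cv2.contourArea)
    h=cv2.convexHull(c)
    for e in np.arange(1,15,.5):
        q=cv2.approxPolyDP(h,e,True)
        if len(q)==4: return q.reshape(-1,2).astype(float)
def fit(name,loc,q,x0,st=None):
    # loc: local corner pts Nx3 ordered; match nearest
    def W(p):
        c,s=np.cos(p[2]),np.sin(p[2]);L=np.array(loc,float)
        return np.c_[p[0]+c*L[:,0]-s*L[:,1],p[1]+s*L[:,0]+c*L[:,1],L[:,2]]
    d0=np.linalg.norm(proj(name,W(x0),st)[:,None]-q[None],axis=2);qq=q[d0.argmin(1)]
    r=least_squares(lambda p:(proj(name,W(p),st)-qq).ravel(),x0,x_scale=[100,100,1])
    return r.x,np.sqrt((r.fun**2).mean())
CASE=[(90,115,90),(90,-115,90),(-90,-115,90),(-90,115,90)]
WED=[(20,52.5,21),(20,-52.5,2),(-20,-52.5,2),(-20,52.5,21)]
E
python3 - <<'E'
from fit import *
im=cams.grab_frame('top')
c=im[140:240,270:380];cv2.imwrite('pics/crop.png',cv2.resize(c,None,fx=7,fy=6,interpolation=cv2.INTER_CUBIC))
g=cv2.cvtColor(im,cv2.COLOR_BGR2GRAY)
roi=np.zeros_like(g);roi[180:300,345:480]=1
m=((g>130)&(roi>0)).astype(np.uint8)
q=quad(m);print(m.sum(),q)
print(fit('top',CASE,q,np.array([520,-210,-.08])))
d=[d for d in nets.cut_out('top','wedge') if abs(d['location'][0]-315)<12][0]
q=quad(d['mask'].astype(np.uint8));print(q)
q2=np.array([[461,246],[529,265],[524,291],[455,271]])*.64
for Q in(q,q2): print(fit('top',WED,Q,np.array([650,-20,-.28])))
E
```

```text
9027 [[364. 190.]
 [470. 201.]
 [466. 283.]
 [358. 272.]]
(array([ 4.96698401e+02, -2.07336979e+02, -1.30244314e-01]), np.float64(2.1427414306589956))
[[295. 158.]
 [336. 171.]
 [334. 184.]
 [291. 174.]]
(array([ 6.50585943e+02, -1.54567131e+01, -2.56125111e-01]), np.float64(1.2952826441470613))
(array([ 6.50662375e+02, -1.78047032e+01, -2.67786255e-01]), np.float64(0.28400363975165577))
```

View pics/crop.png

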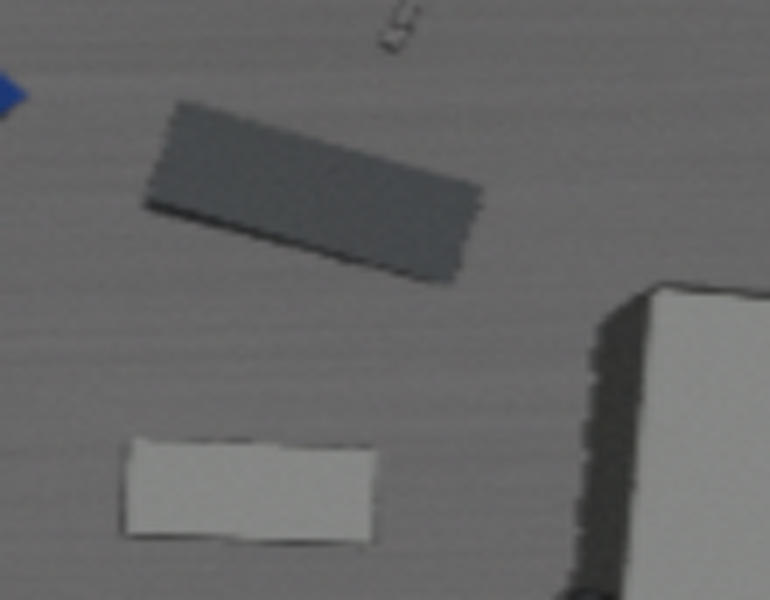

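The crop shows the grey wedge with top-face corners at (180,100), (483,187), (455,285) and (145,205). Its dark side face gets thicker to the left, so the thin end points at the case on the right. The white block lies below it and the blue ones aren't meant. Next I go above it.

```bash
python3 -m crank '[{"travel":[0.048,-0.030,0]},{"travel":[0.048,-0.030,0]},{"travel":[0.048,-0.030,0]},{"travel":[0.048,-0.030,0]},{"travel":[0.048,-0.030,0]},{"travel":[0.048,-0.030,0]},{"travel":[0.048,-0.030,0]},{"travel":[0.048,-0.030,0]},{"travel":[0.048,-0.030,0]},{"travel":[0.048,-0.030,0]},{"travel":[0.048,-0.030,0]},{"travel":[0.048,-0.030,0]}]' 3
python3 -m crank '[{"travel":[0,0,0],"turn":[0,0,-0.178]},{"travel":[0,0,0],"turn":[0,0,-0.178]},{"travel":[0,0,0],"turn":[0,0,-0.178]},{"travel":[0,0,0],"turn":[0,0,-0.178]},{"travel":[0,0,0],"turn":[0,0,-0.178]},{"travel":[0,0,0],"turn":[0,0,0]},{"travel":[0,0,0],"turn":[0,0,0]}]'
python3 - <<'E'
from fit import *
s=readout.read_state();im=cams.grab_frame('wrist');cv2.imwrite('pics/w1.png',im)
print(np.round(s['position'],1),s['eef_rot'])
# projected predicted corners for check
def W(p,L):
    c,sn=np.cos(p[2]),np.sin(p[2]);L=np.array(L,float);return np.c_[p[0]+c*L[:,0]-sn*L[:,1],p[1]+sn*L[:,0]+c*L[:,1],L[:,2]]
print(proj('wrist',W([650.6,-17.8,-.267],WED),s).round());print(proj('wrist',W([497,-207,-.13],CASE),s).round())
for k in('wedge','readout'):
  for d in nets.cut_out('wrist',k): print(k,d['conf'],d['location'],quad(d['mask'].astype(np.uint8)).tolist())
E
```

```text
[ 260.8 -595.4  205.5] [ 9.78772943e-01  2.04947615e-01 -1.35377606e-05  1.07343976e-05]
[[  65. -109.]
 [  21. -232.]
 [  -4. -219.]
 [  24. -136.]]
[[  33. -158.]
 [ 126. -232.]
 [  34.  -50.]
 [-115. -121.]]schema error: expected keys travel, turn, gripper
schema error: expected keys travel, turn, gripper
```

View pics/w1.png

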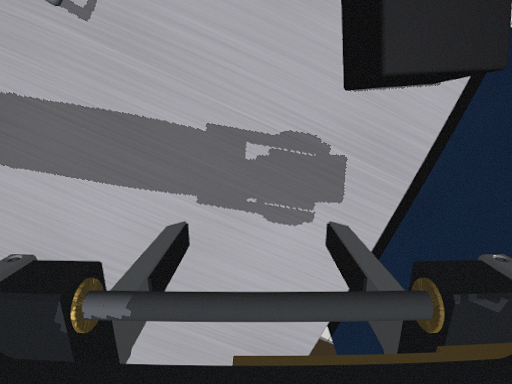

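The wrist picture shows empty table because the rows were refused: all three keys are required.

```bash
python3 -m crank '[{"travel":[0.048,-0.030,0],"turn":[0,0,0],"gripper":0.06},{"travel":[0.048,-0.030,0],"turn":[0,0,0],"gripper":0.06},{"travel":[0.048,-0.030,0],"turn":[0,0,0],"gripper":0.06},{"travel":[0.048,-0.030,0],"turn":[0,0,0],"gripper":0.06},{"travel":[0.048,-0.030,0],"turn":[0,0,0],"gripper":0.06},{"travel":[0.048,-0.030,0],"turn":[0,0,0],"gripper":0.06},{"travel":[0.048,-0.030,0],"turn":[0,0,0],"gripper":0.06},{"travel":[0.048,-0.030,0],"turn":[0,0,0],"gripper":0.06},{"travel":[0.048,-0.030,0],"turn":[0,0,0],"gripper":0.06},{"travel":[0.048,-0.030,0],"turn":[0,0,0],"gripper":0.06},{"travel":[0.048,-0.030,0],"turn":[0,0,0],"gripper":0.06},{"travel":[0.048,-0.030,0],"turn":[0,0,0],"gripper":0.06}]' 3
python3 -m crank '[{"travel":[0,0,0],"turn":[0,0,-0.178],"gripper":0.06},{"travel":[0,0,0],"turn":[0,0,-0.178],"gripper":0.06},{"travel":[0,0,0],"turn":[0,0,-0.178],"gripper":0.06},{"travel":[0,0,0],"turn":[0,0,-0.178],"gripper":0.06},{"travel":[0,0,0],"turn":[0,0,-0.178],"gripper":0.06},{"travel":[0,0,0],"turn":[0,0,0],"gripper":0.06},{"travel":[0,0,0],"turn":[0,0,0],"gripper":0.06}]'
python3 - <<'E'
from fit import *
s=readout.read_state();im=cams.grab_frame('wrist');cv2.imwrite('pics/w1b.png',im)
print(np.round(s['position'],1),s['eef_rot'],s['force'])
def W(p,L):
    c,sn=np.cos(p[2]),np.sin(p[2]);L=np.array(L,float);return np.c_[p[0]+c*L[:,0]-sn*L[:,1],p[1]+sn*L[:,0]+c*L[:,1],L[:,2]]
print(proj('wrist',W([650.6,-17.8,-.267],WED),s).round());print(proj('wrist',W([497,-207,-.13],CASE),s).round())
g=cv2.cvtColor(cams.grab_frame('top'),cv2.COLOR_BGR2GRAY);cv2.imwrite('pics/t1.png',g)
for t in (85,100,115,130):
    m=np.zeros_like(g);m[180:300,345:480]=(g[180:300,345:480]>t);m=cv2.morphologyEx(m,cv2.MORPH_OPEN,np.ones((5,5)))
    q=quad(m); print(t,q.tolist(),fit('top',CASE,q,np.array([500,-207,-.12])))
E
```

```text
time: 2.55
position: [644.9, -32.9, 205.7]
eef_rot: [0.979, 0.205, 0.0, 0.0]
force: [-0.7, 0.2, -0.1]
finger_gap: 60.0
gripper_force: 0.0
time: 3.42
position: [644.0, -34.6, 205.5]
eef_rot: [0.796, 0.605, 0.0, 0.0]
force: [-0.2, 0.5, 0.2]
finger_gap: 60.1
gripper_force: 0.0
[644.  -34.6 205.5] [7.95987825e-01 6.05312632e-01 1.94499511e-05 9.49753579e-06] [-0.21386202  0.52795429  0.19877385]
[[274. 125.]
 [273. 201.]
 [244. 202.]
 [242. 125.]]
[[237. 260.]
 [264. 406.]
 [140. 417.]
 [ 89. 277.]]
85 [[479.0, 180.0], [479.0, 299.0], [403.0, 287.0], [408.0, 180.0]] (array([ 4.94951105e+02, -2.64826052e+02, -8.61967355e-02]), np.float64(16.286119945183355))
100 [[479.0, 180.0], [479.0, 299.0], [403.0, 287.0], [420.0, 181.0]] (array([ 4.94394813e+02, -2.70918018e+02, -1.13549734e-01]), np.float64(18.32752916627354))
115 [[479.0, 196.0], [468.0, 284.0], [403.0, 278.0], [417.0, 195.0]] (array([ 4.92284955e+02, -2.63416920e+02, -1.36514411e-01]), np.float64(17.266582797714534))
130 [[417.0, 195.0], [471.0, 201.0], [467.0, 284.0], [403.0, 277.0]] (array([ 4.90490855e+02, -2.58636882e+02, -1.42130004e-01]), np.float64(18.618115685029736))
```

View pics/w1b.png

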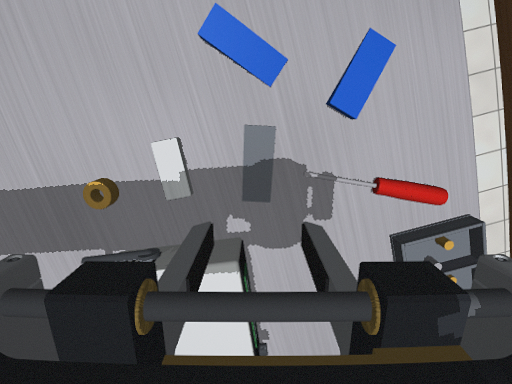

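The wrist view shows the wedge at corners (245,125), (275,126), (271,201) and (242,200), within 3 px of the prediction. The block is at (171,168) and the case's near corner at about (240,260), between the fingers. I'll refine both numerically from the first top picture.

```bash
python3 - <<'E'
from fit import *
s=readout.read_state()
print(fit('wrist',WED,np.array([[245,125],[275.5,126],[271,201.5],[242,200.5]]),np.array([650.6,-17.8,-.267]),s))
g=cv2.cvtColor(cv2.resize(cv2.imread('pics/top0.png'),(512,384),interpolation=cv2.INTER_AREA),cv2.COLOR_BGR2GRAY)
for t in (100,110,120):
    m=np.zeros_like(g);m[180:300,345:480]=(g[180:300,345:480]>t);m=cv2.morphologyEx(m,cv2.MORPH_OPEN,np.ones((5,5)))
    q=quad(m); print(t,q.tolist(),fit('top',CASE,q,np.array([500,-207,-.12])))
q=np.array([[567,294],[736,311],[730,444],[557,428]])*.64
p,r=fit('top',CASE,q,np.array([500,-207,-.12]));print(p,r)
E
```

```text
(array([ 6.50571499e+02, -1.77942036e+01, -3.14259751e-01]), np.float64(0.4998512562956837))
100 [[363.0, 189.0], [479.0, 196.0], [468.0, 284.0], [355.0, 280.0]] (array([ 4.94756668e+02, -2.10771952e+02, -1.13909814e-01]), np.float64(3.2533398044688195))
110 [[364.0, 189.0], [470.0, 200.0], [467.0, 284.0], [358.0, 273.0]] (array([ 4.96623725e+02, -2.07856250e+02, -1.26915133e-01]), np.float64(1.515120456959597))
120 [[364.0, 190.0], [470.0, 201.0], [466.0, 284.0], [359.0, 273.0]] (array([ 4.95637817e+02, -2.07783908e+02, -1.27708749e-01]), np.float64(2.0452861465539804))
[ 4.96945210e+02 -2.07146039e+02 -1.25848480e-01] 0.7310463540421454
```

```bash
python3 -m crank '[{"travel":[0.003,0.0015,0.05],"turn":[0,0,0.02],"gripper":0.06},{"travel":[0,0,0.05],"turn":[0,0,0],"gripper":0.06},{"travel":[0,0,0.05],"turn":[0,0,0],"gripper":0.06},{"travel":[0,0,0.035],"turn":[0,0,0],"gripper":0.06},{"travel":[0,0,0.0165],"turn":[0,0,0],"gripper":0.06},{"travel":[0,0,0],"turn":[0,0,0],"gripper":0.06},{"travel":[0,0,0],"turn":[0,0,0],"gripper":0.039},{"travel":[0,0,0],"turn":[0,0,0],"gripper":0.039},{"travel":[0,0,0],"turn":[0,0,0],"gripper":0.039},{"travel":[0,0,0],"turn":[0,0,0],"gripper":0.039}]' 3
```

```text
time: 4.78
position: [647.0, -32.2, 5.2]
eef_rot: [0.801, 0.598, 0.001, 0.001]
force: [-0.4, -0.3, 4.8]
finger_gap: 39.9
gripper_force: 3.0
```

```bash
python3 -m crank '[{"travel":[0,0,-0.0012],"turn":[0,0,-0.08],"gripper":0.039},{"travel":[0,0,0],"turn":[0,0,-0.081],"gripper":0.039},{"travel":[-0.008,-0.015,0],"turn":[0,0,0],"gripper":0.039},{"travel":[-0.008,-0.015,0],"turn":[0,0,0],"gripper":0.039},{"travel":[-0.007,-0.016,0],"turn":[0,0,0],"gripper":0.039},{"travel":[-0.007,-0.0155,0],"turn":[0,0,0],"gripper":0.039},{"travel":[0,0,0],"turn":[0,0,0],"gripper":0.039},{"travel":[0,0,0],"turn":[0,0,0],"gripper":0.039}]' 3
python3 - <<'E'
from fit import *
s=readout.read_state();im=cams.grab_frame('wrist');cv2.imwrite('pics/w2.png',cv2.resize(im,(768,576)))
print(np.round(s['position'],1),s['eef_rot'],s['force'],s['finger_gap'],s['gripper_force'])
E
```

```text
time: 5.78
position: [581.7, -54.0, 5.1]
eef_rot: [0.751, 0.661, 0.0, 0.0]
force: [-1.0, 0.5, -0.5]
finger_gap: 40.4
gripper_force: 3.0
[581.7 -54.    5.1] [7.50560546e-01 6.60801679e-01 7.11074638e-05 4.51785587e-05] [-1.02271017  0.46673525 -0.51566476] 40.424535422431696 2.999989084874013
```

View pics/w2.png

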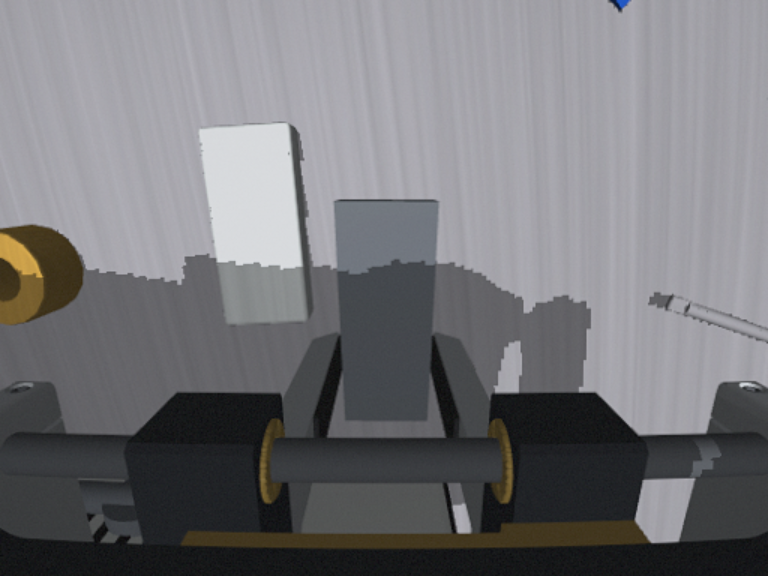

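The wedge is held square between the fingers: back end at (335–438,200), thin end at about row 420. The block at (255,225) is undisturbed. I'll locate the back end, then release, lift and go behind it.

```bash
python3 - <<'E'
from h import *
s=readout.read_state()
print(topt('wrist',[[335/1.5,200/1.5],[438/1.5,200/1.5]],21,s).round(1), topt('wrist',[[345/1.5,420/1.5],[427/1.5,420/1.5]],2,s).round(1))
E
python3 -m crank '[{"travel":[0,0,0],"turn":[0,0,0],"gripper":0.047},{"travel":[0,0,0],"turn":[0,0,0],"gripper":0.047},{"travel":[0,0,-0.04],"turn":[0,0,0],"gripper":0.047},{"travel":[0,0,0],"turn":[0,0,0],"gripper":0.02},{"travel":[0,0,0],"turn":[0,0,0],"gripper":0.0},{"travel":[0,0,0],"turn":[0,0,0],"gripper":0.0},{"travel":[0.04,0,0],"turn":[0,0,0],"gripper":0.0},{"travel":[0.043,0,0],"turn":[0,0,0],"gripper":0.0},{"travel":[0,0,0],"turn":[0,0,0],"gripper":0.0}]'
```

```text
[[571.7  16.1  21. ]
 [610.3  11.1  21. ]] [[557.8 -88.    2. ]
 [597.3 -93.    2. ]]
time: 6.95
position: [591.1, 30.5, 43.9]
eef_rot: [0.749, 0.662, -0.001, -0.001]
force: [0.5, 0.3, -0.2]
finger_gap: 0.4
gripper_force: 0.0
```

```bash
python3 -m crank '[{"travel":[0,0.0018,0.025],"turn":[0,0,0],"gripper":0.0},{"travel":[0,0,0.010],"turn":[0,0,0],"gripper":0.0},{"travel":[0,0,0],"turn":[0,0,0],"gripper":0.0},{"travel":[-0.007,0,0],"turn":[0,0,0],"gripper":0.0},{"travel":[-0.008,0,0],"turn":[0,0,0],"gripper":0.0},{"travel":[-0.008,0,0],"turn":[0,0,0],"gripper":0.0},{"travel":[-0.008,0,0],"turn":[0,0,0],"gripper":0.0},{"travel":[-0.008,0,0],"turn":[0,0,0],"gripper":0.0},{"travel":[-0.008,0,0],"turn":[0,0,0],"gripper":0.0},{"travel":[-0.006,0,0],"turn":[0,0,0],"gripper":0.0},{"travel":[0,0,0],"turn":[0,0,0],"gripper":0.0},{"travel":[0,0,0],"turn":[0,0,0],"gripper":0.0}]'
```

```text
time: 8.45
position: [586.9, -24.5, 10.1]
eef_rot: [0.751, 0.661, -0.0, -0.0]
force: [-0.6, 0.4, 0.4]
finger_gap: 0.6
gripper_force: 0.0
```

```bash
python3 -m crank '[{"travel":[-0.004,0,0],"turn":[0,0,0],"gripper":0.0},{"travel":[0,0,0],"turn":[0,0,0],"gripper":0.0}]'; python3 - <<'E'
from h import *
s=readout.read_state();im=cams.grab_frame('wrist');cv2.imwrite('pics/w3.png',cv2.resize(im,(768,576)))
im=cams.grab_frame('top');cv2.imwrite('pics/t3.png',im)
E
```

```text
time: 8.7
position: [586.4, -28.6, 10.1]
eef_rot: [0.751, 0.661, -0.0, -0.0]
force: [-0.1, 0.7, -0.0]
finger_gap: 0.6
gripper_force: 0.0
```

View pics/w3.png

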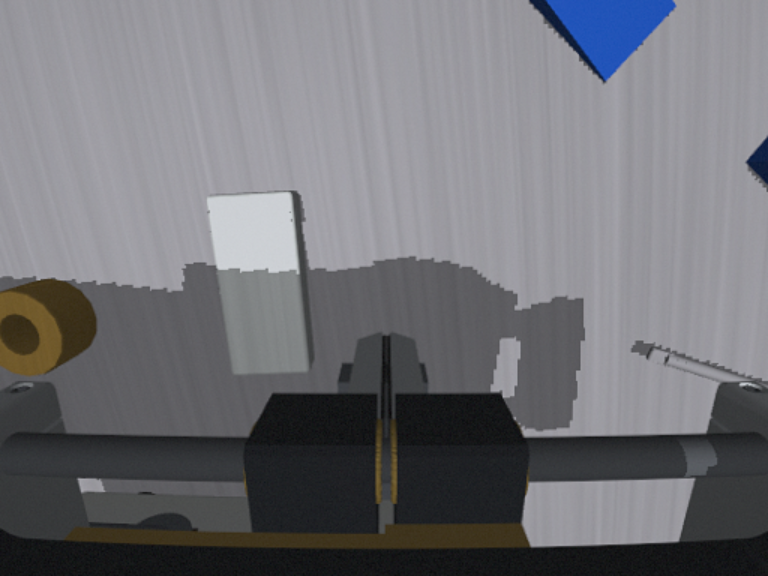

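The picture shows the shut fingers centred on the wedge, whose edges appear at (345,378) and (422,375), and the block untouched. I carry on in small steps.

```bash
for i in 1 2; do python3 -m crank '[{"travel":[-0.002,0,0],"turn":[0,0,0],"gripper":0.0},{"travel":[0,0,0],"turn":[0,0,0],"gripper":0.0}]' | egrep 'pos|force:' | head -2; done
python3 -m crank '[{"travel":[-0.001,0,0],"turn":[0,0,0],"gripper":0.0},{"travel":[0,0,0],"turn":[0,0,0],"gripper":0.0}]' | egrep 'pos|force:' | head -2
```

```text
position: [586.2, -30.6, 10.2]
force: [-0.3, 0.2, -0.5]
position: [586.0, -32.6, 10.2]
force: [-0.1, -0.6, 0.7]
position: [585.8, -33.5, 10.2]
force: [-0.2, 0.8, 0.9]
```

```bash
python3 -m crank '[{"travel":[-0.002,0,0],"turn":[0,0,0],"gripper":0.0},{"travel":[0,0,0],"turn":[0,0,0],"gripper":0.0}]' | egrep 'pos|force:' | head -2
python3 -m crank '[{"travel":[-0.001,0,0],"turn":[0,0,0],"gripper":0.0},{"travel":[0,0,0],"turn":[0,0,0],"gripper":0.0}]' | egrep 'pos|force:' | head -2
python3 -m crank '[{"travel":[-0.001,0,0],"turn":[0,0,0],"gripper":0.0},{"travel":[0,0,0],"turn":[0,0,0],"gripper":0.0}]' | egrep 'pos|force:' | head -2
```

```text
position: [585.6, -35.6, 10.2]
force: [0.0, 0.7, 0.2]
position: [585.4, -36.5, 10.2]
force: [-0.1, 0.0, 0.0]
position: [585.3, -37.5, 10.1]
force: [0.1, -0.9, -0.3]
```

```bash
python3 -m crank '[{"travel":[-0.001,0,0],"turn":[0,0,0],"gripper":0.0},{"travel":[0,0,0],"turn":[0,0,0],"gripper":0.0}]' | egrep 'pos|force:' | head -2
python3 -m crank '[{"travel":[-0.001,0,0],"turn":[0,0,0],"gripper":0.0},{"travel":[0,0,0],"turn":[0,0,0],"gripper":0.0}]' | egrep 'pos|force:' | head -2
```

```text
position: [585.2, -38.5, 10.1]
force: [0.3, 0.5, 0.4]
position: [585.1, -39.5, 10.2]
force: [-0.3, -0.4, 0.6]
```

```bash
python3 -m crank '[{"travel":[-0.001,0,0],"turn":[0,0,0],"gripper":0.0},{"travel":[0,0,0],"turn":[0,0,0],"gripper":0.0}]' | egrep 'pos|force:' | head -2
python3 -m crank '[{"travel":[-0.001,0,0],"turn":[0,0,0],"gripper":0.0},{"travel":[0,0,0],"turn":[0,0,0],"gripper":0.0}]' | egrep 'pos|force:' | head -2
```

```text
position: [585.0, -40.3, 10.2]
force: [-0.5, 1.2, -0.6]
position: [584.8, -41.0, 10.2]
force: [0.3, 3.6, 0.5]
```

```bash
python3 -m crank '[{"travel":[0,0,0],"turn":[0,0,0],"gripper":0.0},{"travel":[0,0,0],"turn":[0,0,0],"gripper":0.0}]' | egrep 'pos|force:' | head -2
python3 -m crank '[{"travel":[-0.001,0,0],"turn":[0,0,0],"gripper":0.0},{"travel":[0,0,0],"turn":[0,0,0],"gripper":0.0}]' | egrep 'pos|force:' | head -2
python3 -m crank '[{"travel":[-0.001,0,0],"turn":[0,0,0],"gripper":0.0},{"travel":[0,0,0],"turn":[0,0,0],"gripper":0.0}]' | egrep 'pos|force:' | head -2
```

```text
position: [584.8, -41.1, 10.1]
force: [0.9, 4.2, 0.6]
position: [584.7, -41.7, 10.2]
force: [0.8, 6.1, -0.6]
position: [584.6, -42.4, 10.2]
force: [1.8, 6.4, 0.6]
```

```bash
python3 -m crank '[{"travel":[0.010,0,0],"turn":[0,0,0],"gripper":0.0},{"travel":[0,0,-0.05],"turn":[0,0,0],"gripper":0.0},{"travel":[0,0,-0.05],"turn":[0,0,0],"gripper":0.0},{"travel":[0.03,0,-0.05],"turn":[0,0,0],"gripper":0.0},{"travel":[0.05,0,0],"turn":[0,0,0],"gripper":0.0},{"travel":[0,0,0],"turn":[0,0,0],"gripper":0.0},{"travel":[0,0,0],"turn":[0,0,0],"gripper":0.0}]'
python3 - <<'E'
from h import *
s=readout.read_state()
w=cams.grab_frame('wrist');t=cams.grab_frame('top');c=t[150:270,270:390]
out=np.hstack([cv2.resize(w,(480,360)),cv2.resize(c,(320,360),interpolation=cv2.INTER_CUBIC)]);cv2.imwrite('pics/c4.png',out)
E
```

```text
time: 12.92
position: [595.6, 45.5, 159.6]
eef_rot: [0.75, 0.661, -0.001, 0.0]
force: [-0.6, -0.7, 0.3]
finger_gap: 0.3
gripper_force: 0.0
```

View pics/c4.png

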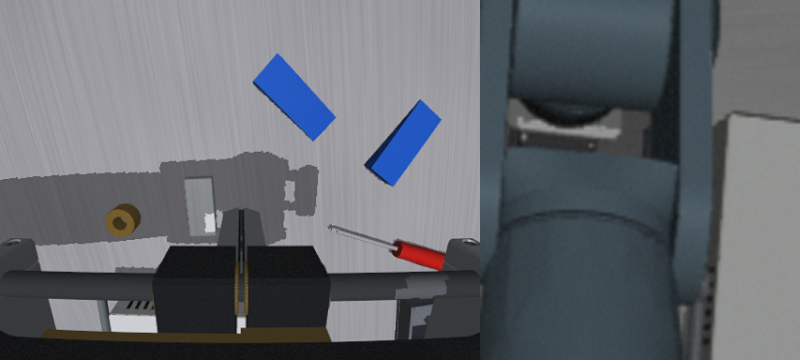

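The view shows the wedge hidden behind the gripper, while the block (199,205) and collar (122,220) are where they were. The force record shows the gap is taken up. Next I go over the corner and press.

```bash
python3 -m crank '[{"travel":[-0.043,0,0],"turn":[0,0,0],"gripper":0.0},{"travel":[-0.043,0,0],"turn":[0,0,0],"gripper":0.0},{"travel":[-0.043,0,0],"turn":[0,0,0],"gripper":0.0},{"travel":[-0.043,0,0],"turn":[0,0,0],"gripper":0.0},{"travel":[0,0,0.04],"turn":[0,0,0],"gripper":0.0},{"travel":[0,0,0.02],"turn":[0,0,0],"gripper":0.0},{"travel":[0,0,0],"turn":[0,0,0],"gripper":0.0},{"travel":[0,0,0],"turn":[0,0,0],"gripper":0.0}]' | egrep 'pos|force:' | head -2
for i in 1 2; do python3 -m crank '[{"travel":[0,0,0.003],"turn":[0,0,0],"gripper":0.0},{"travel":[0,0,0],"turn":[0,0,0],"gripper":0.0}]'| egrep 'pos|force:' | head -2; done
```

```text
position: [574.9, -124.7, 101.2]
force: [-0.6, -0.3, 0.5]
position: [574.6, -124.6, 97.8]
force: [-0.7, -0.3, 0.2]
position: [574.1, -124.6, 94.0]
force: [0.3, -0.7, 1.0]
```

```bash
for i in 1 2; do python3 -m crank '[{"travel":[0,0,0.001],"turn":[0,0,0],"gripper":0.0},{"travel":[0,0,0],"turn":[0,0,0],"gripper":0.0}]'| egrep 'pos|force:' | head -2; done
```

```text
position: [574.2, -124.7, 93.1]
force: [-0.1, -0.2, -0.1]
position: [574.1, -124.7, 92.1]
force: [0.3, 0.4, -0.4]
```

```bash
for i in 1; do python3 -m crank '[{"travel":[0,0,0.001],"turn":[0,0,0],"gripper":0.0},{"travel":[0,0,0],"turn":[0,0,0],"gripper":0.0}]'| egrep 'pos|force:' | head -2; done
```

```text
position: [574.1, -124.7, 91.0]
force: [0.5, -0.5, 0.1]
```

```bash
python3 -m crank '[{"travel":[0,0,0.0007],"turn":[0,0,0],"gripper":0.0},{"travel":[0,0,0],"turn":[0,0,0],"gripper":0.0}]'| egrep 'pos|force:' | head -2;python3 -m crank '[{"travel":[0,0,0.0005],"turn":[0,0,0],"gripper":0.0},{"travel":[0,0,0],"turn":[0,0,0],"gripper":0.0}]'| egrep 'pos|force:' | head -2
```

```text
position: [574.1, -124.7, 90.3]
force: [0.9, -0.9, 0.4]
position: [574.3, -124.7, 90.3]
force: [-0.8, -0.1, 2.9]
```

Contact is at 90.3 mm, so the case is level.

```bash
python3 -m crank '[{"travel":[0,0,0.0004],"turn":[0,0,0],"gripper":0.0},{"travel":[0,0,0],"turn":[0,0,0],"gripper":0.0},{"travel":[0,0,0],"turn":[0,0,0],"gripper":0.0}]'| egrep 'pos|force:' | head -2;python3 -m crank '[{"travel":[0,0,0],"turn":[0,0,0],"gripper":0.0},{"travel":[0,0,0],"turn":[0,0,0],"gripper":0.0}]'| egrep 'pos|force:' | head -2
```

```text
position: [574.3, -124.7, 90.2]
force: [-3.1, 1.8, 6.5]
position: [574.3, -124.7, 90.3]
force: [-1.5, 0.8, 5.3]
```

```bash
python3 -m crank '[{"travel":[0,0,-0.01],"turn":[0,0,0],"gripper":0.0},{"travel":[0,0,-0.05],"turn":[0,0,0],"gripper":0.0},{"travel":[0,0,-0.06],"turn":[0,0,0],"gripper":0.0},{"travel":[0.0,-0.05,-0.03],"turn":[0,0,0],"gripper":0.0},{"travel":[0,-0.06,0],"turn":[0,0,0],"gripper":0.0},{"travel":[0.0,-0.06,0],"turn":[0,0,0],"gripper":0.0},{"travel":[0.0,0,0],"turn":[0,0,0],"gripper":0.0},{"travel":[0.0,0,0],"turn":[0,0,0],"gripper":0.0}]'| egrep 'pos|force:' | head -2
python3 - <<'E'
from h import *
t=cams.grab_frame('top')[150:300,270:480];s=cams.grab_frame('scene')[130:260,60:260]
out=np.hstack([cv2.resize(t,(400,300),interpolation=cv2.INTER_CUBIC),cv2.resize(s,(400,300),interpolation=cv2.INTER_CUBIC)]);cv2.imwrite('pics/c5.png',out)
E
```

```text
position: [406.3, -103.6, 240.4]
force: [-0.1, -0.2, 0.8]
```

View pics/c5.png

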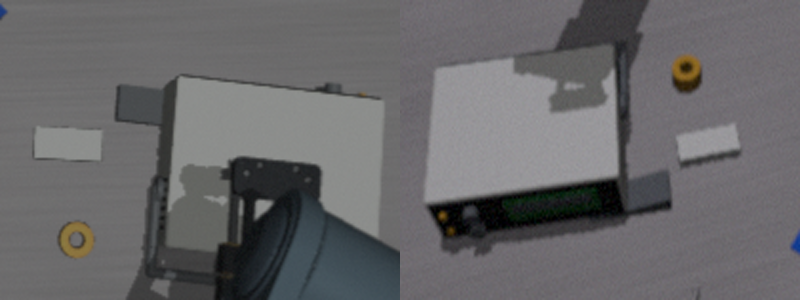

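The wedge sits under the display-side corner at (138,103) in the left view and (650,190) in the right. The case hasn't shifted, and the block and collar are in place.

```bash
python3 -c "
from workcell import finish_job
print(finish_job())"
```

```text
the job is handed in; nothing more can be done
None
```

The grey wedge is under the bare stub with the gap taken up (push rose to about 6 N). Pressed at about 5 N, the corner held without sinking, nothing else looked moved, and the job is handed in with no verdict returned; I gripped the wedge lightly to square it up, but it stayed on the table.

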